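# Complete the tonal row in the paint rack

## Robot

A 6-joint arm with a two-finger parallel gripper is mounted at the origin on the work surface. World frame = base frame: x ahead of the robot, y to its left, z up, the work surface at z = 0. Lengths are in m, angles in rad, forces in N, time in s.
With the tool pointing down it reaches from about 0.3 to 0.875 m from the base axis. Payload 6.4 kg.
Tool frame: the origin (TCP) lies on the centre line of the jaws, within the pads' length; the fingertips stand 11 mm ahead of it and the grasp point (between the pads) lies 8 mm behind it; x points along the fingers, y is the direction in which the jaws open and shut, and the axes are right-handed (so a half turn about x gives the same grasp; the last joint's range is limited). The gripper opens to 85 mm and grips with 20 to 120 N. Pads are 22 mm wide; open, the fingers measure 114 mm over their backs; the gripper's body (76 mm by 85 mm) begins 54 mm behind the grasp point. The pads swing forward as they close: fully open they stand 13 mm farther back than shut.
Start: joints at [-1.377, 0.181, 1.607, -0, 1.354, -0.206], TCP at [0.224, -0.53, 0.242] pointing down, gripper open.
Joint ranges: [-2.99, 2.99], [-0.89, 2.07], [0.3, 2.58], [-1.14, 4.28], [0, 2.63], [-3.12, 3.12]. Speed limits (rad/s): [2.57, 2.57, 3.01, 3.14, 3.14, 3.14].

## Interface

Orientations are given as a unit quaternion [w, x, y, z].
In Python, from bench import ctrl, camera, hand_in gives the robot as it stands. The module is installed in compiled form; this text tells all that it offers.
- The arm moves only by the tool drive_tool, never from a script. Its argument "increments" is a list of rows, each a list of 7 numbers: the shift along the tool's x, y, z in m, then the turn, a rotation vector about the tool's x, y, z in degrees, then the gripper's target within -1 to 1 (fully open at 1, half-way at 0, shut at -1). In form: [[dx, dy, dz, rx, ry, rz, claw], ...]. A call has 1 to 10 rows; each row shifts and turns the commanded pose from where the row before left it, along the tool's axes as they then stand; what a row does not reach is not made up. A row lasts 1/8 s, in which the tool goes at most 62.5 mm and 10.7 degrees, less where a joint would pass 70% of its speed; a pose out of reach is approached as far as the arm can. A call is refused whole if a number of a shift passes 0.0625 or a number of a turn 10.7, either way. A call with a gripper value outside its range is refused whole. The fingers move at their own pace and stop on an object; the grip force is fixed at half the most. Time passes only in rows, so rows that do not move let the fingers close. It gives the time, the measured TCP pose, the force and the opening at its end, in the units of the state.
- ctrl.get_obs(): the state, without advancing time (a new reading comes with each control period).
- camera(name): name is "scene" or "top" or "wrist"; returns a dict with "img" (420x560x3 uint8, red, green, blue), "depth" (420x560 float32, m along the optical axis (not along the pixel's ray), 0 where there is no reading), "fx", "fy", "cx", "cy" (pixels), "k1" (the pictures are not rectified: a ray, as slopes to the right and down, at radius r is drawn at 1 + k1 r^2 times it, then the intrinsics apply), "world_from_camera" (4x4, takes a point from camera to world coordinates); the wrist camera has in their place "hand_eye" (4x4, takes a point from camera to tool coordinates, whose origin is the TCP and whose axes are the tool frame's). Camera axes: x right, y down, z forward; pixel columns grow to the right and rows downward; lengths in m; the calibration is good to about 2 mm. A picture is of the moment at which its call begins: read the wrist's pose just before it.
- hand_in(): hands the job in, once; it reports no verdict.
The state is a dict: "time_s": time; "q": joint angles; "dq": joint speeds; "joint_efforts": joint torques, N m; "eef_pos": TCP position; "eef_rot": TCP orientation; "wrist_force": force on the tool from outside, world axes, zero at the start; "torque": the same for the moment, N m; "opening": opening from 0.0 (shut) to 1.0 (fully open).
Only numpy, scipy, OpenCV 4.12 (cv2) and the standard library are available. Lean on these libraries where they do the work, as an engineer would, in place of code of your own. Each camera call takes 0.05 s, during which the arm holds its last target.

## Task

The white and the black paint jar already stand in the two end compartments of the wooden rack; leave them there. Put the four green jars into the four empty compartments between them, one in each, so that the row runs step by step from light to dark, the palest green next to the white jar and the darkest next to the black. Set each jar down gently and upright on the floor of its compartment, without dropping or tipping it.

Things in the scene. Friction and masses are not known exactly. Their poses are not given: they have to be found in the camera images.
- jar_pale: Pale whitish green jar, lightest of the four greens. Closed jar, upright cylinder 72 mm high: body 45 mm diameter, grey lid (top 18 mm) 47 mm diameter; colour on body and as a round dab on the lid. Origin: centre of underside, z up. 65 to 125 g. Starts on the table in front of the rack, at least 30 mm clear of the other jars, tape roll, eraser and dish there (an orange jar has no part in the job).
- jar_light: Fresh leaf-green jar, second lightest. Closed jar, upright cylinder 72 mm high: body 45 mm diameter, grey lid (top 18 mm) 47 mm diameter; colour on body and as a round dab on the lid. Origin: centre of underside, z up. 65 to 125 g. Starts on the table in front of the rack, at least 30 mm clear of the other jars, tape roll, eraser and dish there (an orange jar has no part in the job).
- jar_mid: Forest-green jar, second darkest. Closed jar, upright cylinder 72 mm high: body 45 mm diameter, grey lid (top 18 mm) 47 mm diameter; colour on body and as a round dab on the lid. Origin: centre of underside, z up. 65 to 125 g. Starts on the table in front of the rack, at least 30 mm clear of the other jars, tape roll, eraser and dish there (an orange jar has no part in the job).
- jar_deep: Almost black deep green jar, darkest of the four. Closed jar, upright cylinder 72 mm high: body 45 mm diameter, grey lid (top 18 mm) 47 mm diameter; colour on body and as a round dab on the lid. Origin: centre of underside, z up. 65 to 125 g. Starts on the table in front of the rack, at least 30 mm clear of the other jars, tape roll, eraser and dish there (an orange jar has no part in the job).
- jar_white: White jar. Closed jar, upright cylinder 72 mm high: body 45 mm diameter, grey lid (top 18 mm) 47 mm diameter; colour on body and as a round dab on the lid. Origin: centre of underside, z up. Stands in one of the two end compartments of the rack, beside bay1 or beside bay4, on its floor 10 mm above the table, and stays there.
- jar_black: Black jar. Closed jar, upright cylinder 72 mm high: body 45 mm diameter, grey lid (top 18 mm) 47 mm diameter; colour on body and as a round dab on the lid. Origin: centre of underside, z up. Stands in one of the two end compartments of the rack, beside bay1 or beside bay4, on its floor 10 mm above the table, and stays there.
- bay1: Empty compartment, leftmost of the four seen from the robot (largest y), of a fixed wooden rack: one row of six open-topped compartments at 72 mm pitch. 66 x 66 mm inside, walls 6 mm thick, cork floor 10 mm above the table, divider tops 22 mm, front and back rims 26 mm above the table. Origin: centre of the floor, upper face; y along the row to the left, x across it away from the robot.
- bay2: Empty compartment, second from the left, of a fixed wooden rack: one row of six open-topped compartments at 72 mm pitch. 66 x 66 mm inside, walls 6 mm thick, cork floor 10 mm above the table, divider tops 22 mm, front and back rims 26 mm above the table. Origin: centre of the floor, upper face; y along the row to the left, x across it away from the robot.
- bay3: Empty compartment, third from the left, of a fixed wooden rack: one row of six open-topped compartments at 72 mm pitch. 66 x 66 mm inside, walls 6 mm thick, cork floor 10 mm above the table, divider tops 22 mm, front and back rims 26 mm above the table. Origin: centre of the floor, upper face; y along the row to the left, x across it away from the robot.
- bay4: Empty compartment, rightmost of the four (smallest y), of a fixed wooden rack: one row of six open-topped compartments at 72 mm pitch. 66 x 66 mm inside, walls 6 mm thick, cork floor 10 mm above the table, divider tops 22 mm, front and back rims 26 mm above the table. Origin: centre of the floor, upper face; y along the row to the left, x across it away from the robot.
Mind the look-alikes: they are no part of the job. What is shaped like the jar_light but pink or purple is not meant.

How it is judged:
At the end, for the whole second after the job is handed in: Palest to darkest from the white to the black jar, each green jar stands released, at rest and upright (0.08 rad) on its compartment's floor (within 5 mm), centred within 14 mm; the white and black jars are upright and within 20 mm of their start (((horizontal distance between jar_white and bay1 below 0.1 m and horizontal distance between jar_pale and bay1 below 0.014 m and z of jar_pale in the frame of bay1 between -0.004 and 0.005 m and angle between each of jar_pale, jar_light, jar_mid, jar_deep's own z axis and vertical below 0.08 rad and horizontal distance between jar_light and bay2 below 0.014 m and z of jar_light in the frame of bay2 between -0.004 and 0.005 m and horizontal distance between jar_mid and bay3 below 0.014 m and z of jar_mid in the frame of bay3 between -0.004 and 0.005 m and horizontal distance between jar_deep and bay4 below 0.014 m and z of jar_deep in the frame of bay4 between -0.004 and 0.005 m) or (horizontal distance between jar_white and bay4 below 0.1 m and horizontal distance between jar_pale and bay4 below 0.014 m and z of jar_pale in the frame of bay4 between -0.004 and 0.005 m and angle between each of jar_pale, jar_light, jar_mid, jar_deep's own z axis and vertical below 0.08 rad and horizontal distance between jar_light and bay3 below 0.014 m and z of jar_light in the frame of bay3 between -0.004 and 0.005 m and horizontal distance between jar_mid and bay2 below 0.014 m and z of jar_mid in the frame of bay2 between -0.004 and 0.005 m and horizontal distance between jar_deep and bay1 below 0.014 m and z of jar_deep in the frame of bay1 between -0.004 and 0.005 m)) and linear speed of each of jar_pale, jar_light, jar_mid, jar_deep below 0.02 m/s and distance of each of jar_white, jar_black from where it was at the start of the episode below 0.02 m and angle between each of jar_white, jar_black's own z axis and vertical below 0.08 rad); the robot touches nothing.
It fails at once if a green jar is dropped or flung: it moves faster than 0.7 m/s with its underside less than 50 mm above the table (a free fall of about 25 mm) ((height (world z) of jar_pale below 0.05 m and linear speed of jar_pale above 0.7 m/s) or (height (world z) of jar_light below 0.05 m and linear speed of jar_light above 0.7 m/s) or (height (world z) of jar_mid below 0.05 m and linear speed of jar_mid above 0.7 m/s) or (height (world z) of jar_deep below 0.05 m and linear speed of jar_deep above 0.7 m/s)).
It fails at once if a green jar is tipped over (more than about 45 degrees) (angle between any of jar_pale, jar_light, jar_mid, jar_deep's own z axis and vertical above 0.8 rad).
It fails at once if the white or the black jar is taken from its place (moved more than 20 mm) or tipped (distance of any of jar_white, jar_black from where it was at the start of the episode above 0.02 m or angle between any of jar_white, jar_black's own z axis and vertical above 0.4 rad).
It also fails if it takes over 90 s, if anything falls off the work surface, if the arm or the gripper's body presses on something with over 40 N, if the wrist force passes 120 N, or if a joint passes its speed limit or range.

## Working session

There is one attempt and no reset: what is moved stays moved. The work goes in short steps, Python scripts to look and compute and a tool call to move; the robot and the scene stay as the last step left them, time stands still between calls to the robot, and variables do not carry over. Pictures are saved under pics/ and viewed, and the job is handed in when it is done.

Besides the shell and the picture viewer there is one more tool, called after "Request:" as name(argument=value, ...), one argument or row to a line, values as JSON. drive_tool: Moves the arm, as the interface text tells. Its arguments: {"type":"object","properties":{"increments":{"type":"array","items":{"type":"array","items":{"type":"number"}}}},"required":["increments"]}

```bash
mkdir -p pics
cat > h.py <<'E'
import numpy as np, cv2
from bench import ctrl, camera, hand_in
from scipy.spatial.transform import Rotation as R
def save(c,n): cv2.imwrite(n,cv2.cvtColor(c['img'],cv2.COLOR_RGB2BGR))
def ray(c,u,v):
    K=np.array([[c['fx'],0,c['cx']],[0,c['fy'],c['cy']],[0,0,1.]])
    d=np.array([(u-c['cx'])/c['fx'],(v-c['cy'])/c['fy']]); s=d.copy()
    for _ in range(20): s=d/(1+c['k1']*(s@s))
    return np.array([s[0],s[1],1.])
def onplane(c,u,v,z,T=None):
    T=c['world_from_camera'] if T is None else T
    r=T[:3,:3]@ray(c,u,v); o=T[:3,3]
    return o+r*(z-o[2])/r[2]
def pt(c,u,v):
    T=c['world_from_camera']; return T[:3,:3]@(ray(c,u,v)*c['depth'][int(v),int(u)])+T[:3,3]
E
python3 - <<'E'
from h import *
for n in ['top','scene']:
    c=camera(n); save(c,f'pics/{n}0.png'); print(n,c['fx'],c['cx'],c['cy'],c['k1'],c['world_from_camera'].round(4).tolist())
o=ctrl.get_obs(); print({k:np.round(v,3).tolist() for k,v in o.items()})
E
```

```text
top 444.78710362058575 274.32953251556324 217.9194414974933 -0.12031860232604562 [[0.0216, -0.9963, 0.083, 0.4237], [-0.9996, -0.0232, -0.0179, -0.0414], [0.0198, -0.0826, -0.9964, 1.0329], [0.0, 0.0, 0.0, 1.0]]
scene 530.4939182988638 282.43146275096376 203.89545776987424 -0.1857224151096064 [[0.811, 0.3864, -0.4392, 1.1169], [0.5848, -0.5184, 0.6239, -0.9265], [0.0133, -0.7629, -0.6464, 0.9838], [0.0, 0.0, 0.0, 1.0]]
{'time_s': 0.1, 'q': [-1.377, 0.182, 1.608, 0.0, 1.354, -0.206], 'dq': [-0.001, -0.001, -0.003, -0.0, -0.002, -0.001], 'joint_efforts': [0.0, -44.588, -35.224, -0.0, 0.004, -0.0], 'eef_pos': [0.224, -0.529, 0.241], 'eef_rot': [0.14, 0.693, 0.141, -0.693], 'wrist_force': [-0.369, 0.052, -0.242], 'torque': [0.032, 0.027, -0.028], 'opening': 0.998}
```

View pics/top0.png

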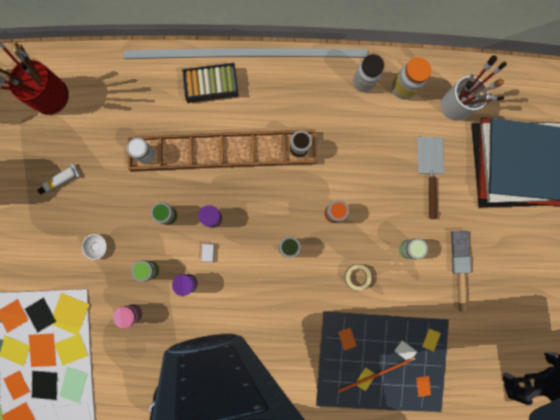

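View pics/scene0.png

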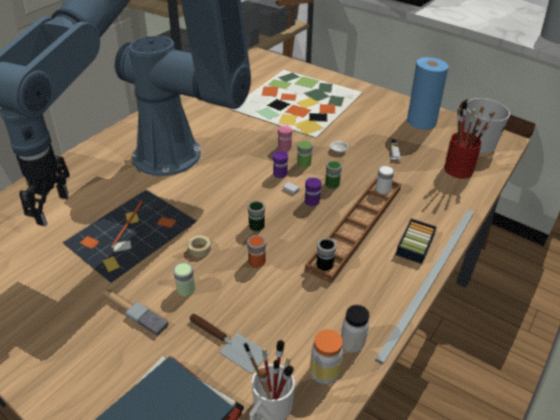

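Run:
```python
import cv2
a=cv2.imread('pics/top0.png')
cv2.imwrite('pics/top0z.png',cv2.resize(a[40:270,130:440],None,fx=2.5,fy=2.5,interpolation=cv2.INTER_CUBIC))
```

```text
(no output)
```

View pics/top0z.png

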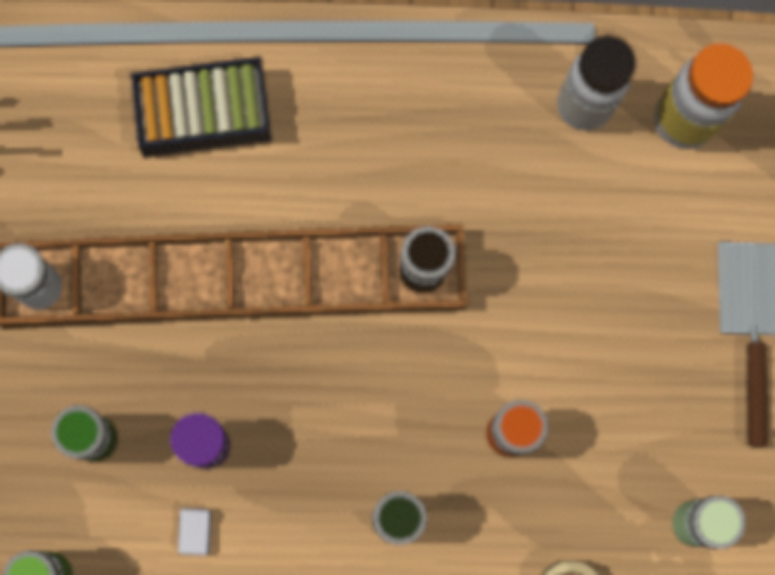

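Run:
```python
from h import *
c=camera('top'); im=c['img']
big=lambda x0,y0,x1,y1,n,f=5: cv2.imwrite(n,cv2.resize(cv2.cvtColor(im[y0:y1,x0:x1],cv2.COLOR_RGB2BGR),None,fx=f,fy=f,interpolation=cv2.INTER_CUBIC))
big(120,120,230,180,'pics/rl.png',7); big(220,120,330,180,'pics/rr.png',7)
hsv=cv2.cvtColor(im,cv2.COLOR_RGB2HSV)
for n,(u,v) in dict(pale=(417,249),light=(144,270.5),mid=(162,213),deep=(290,247),orange=(339,211)).items():
    u0,v0=int(u)-16,int(v)-16; p=im[v0:v0+33,u0:u0+33].astype(int)
    ref=im[int(v),int(u)].astype(int)
    m=(np.abs(p-ref).sum(2)<45).astype(np.uint8)
    _,lab,st,ce=cv2.connectedComponentsWithStats(m)
    l=lab[int(v)-v0,int(u)-u0]; cc=ce[l]+[u0,v0]
    print(n,ref,st[l],cc.round(1),onplane(c,*cc,0.072).round(4))
t=[]
for n,a in dict(pale=(400,230,440,270),light=(125,250,165,290),mid=(142,193,182,233),deep=(270,227,310,267)).items():
    t.append(cv2.resize(cv2.cvtColor(im[a[1]:a[3],a[0]:a[2]],cv2.COLOR_RGB2BGR),(195,195),interpolation=cv2.INTER_CUBIC))
cv2.imwrite('pics/jars.png',np.hstack(t))
```

```text
pale [191 206 162] [  9   8  16  16 204] [417.5 248.4] [ 0.4439 -0.3749  0.072 ]
light [110 160  66] [  5   9  17  16 202] [141.  270.6] [0.3828 0.2271 0.072 ]
mid [ 55 102  34] [  7   8  15  15 174] [160.3 212.2] [0.5105 0.1899 0.072 ]
deep [45 57 29] [  9   9  14  15 169] [289.5 246.7] [ 0.4422 -0.0927  0.072 ]
orange [184  84  28] [  8   8  15  15 179] [338.1 210. ] [ 0.5243 -0.1975  0.072 ]
```

View pics/rl.png

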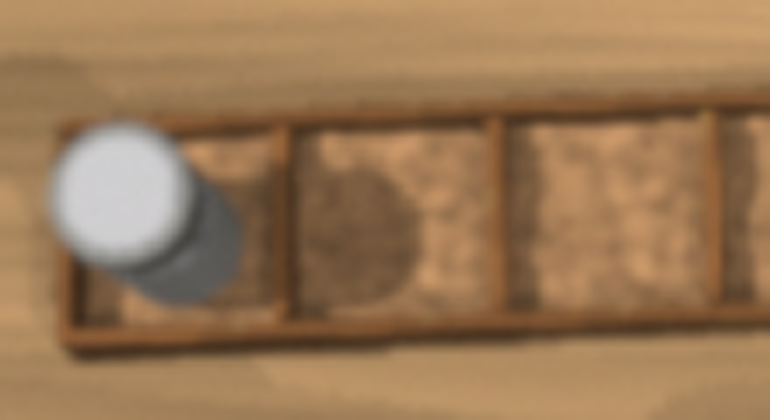

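View pics/rr.png

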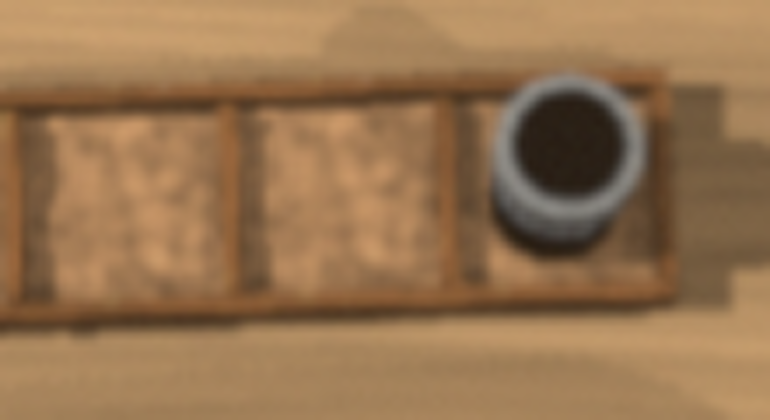

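View pics/jars.png

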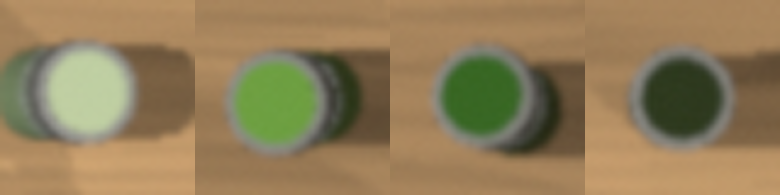

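Run:
```python
from h import *
c=camera('top')
L=lambda x,y:((x+.5)/7-.5+120,(y+.5)/7-.5+120); Rr=lambda x,y:((x+.5)/7-.5+220,(y+.5)/7-.5+120)
div=[onplane(c,*p,.022)[:2] for p in [L(284,225),L(497,218),L(713,210),Rr(230,202),Rr(448,194)]]
for d in div: print(d.round(4))
rim=[(onplane(c,*a,.026)[:2],onplane(c,*b,.026)[:2]) for a,b in [(L(284,124),L(284,330)),(L(497,113),L(497,322)),(Rr(230,96),Rr(230,310)),(Rr(448,90),Rr(448,300))]]
for a,b in rim: print(a.round(4),b.round(4),np.linalg.norm(a-b).round(4),((a+b)/2).round(4))
# corners outer
co=[onplane(c,*p,.026)[:2] for p in [L(62,122),L(70,348),Rr(662,70),Rr(672,300)]]
print(np.round(co,4)); print('mean',np.mean(co,0))
# white/black lids
for p in [L(122,193),Rr(570,145)]: print('lid',onplane(c,*p,.082).round(4))
o=ctrl.get_obs(); M=R.from_quat(np.roll(o['eef_rot'],-1)).as_matrix(); print(M.round(3))
```

```text
[0.656 0.209]
[0.6596 0.138 ]
[0.6638 0.0664]
[ 0.6682 -0.0053]
[ 0.6727 -0.0774]
[0.6893 0.2099] [0.6198 0.2062] 0.0696 [0.6545 0.208 ]
[0.6942 0.1389] [0.6238 0.1357] 0.0705 [0.659  0.1373]
[ 0.7031 -0.0045] [ 0.631  -0.0064] 0.0721 [ 0.667  -0.0055]
[ 0.707  -0.0766] [ 0.6361 -0.078 ] 0.0709 [ 0.6716 -0.0773]
[[ 0.689   0.285 ]
 [ 0.6125  0.2776]
 [ 0.716  -0.1477]
 [ 0.6382 -0.1518]]
mean [0.66392037 0.06577058]
lid [0.6516 0.2462 0.082 ]
lid [ 0.6747 -0.1131  0.082 ]
[[-0.     0.389 -0.921]
 [ 0.001 -0.921 -0.389]
 [-1.    -0.001 -0.   ]]
```

Request:
drive_tool(
  increments=[
    [0, 0, 0, -10.1, 0, 0, 1],
    [0, 0, 0, -10.1, 0, 0, 1],
    [0, 0, 0, -10.1, 0, 0, 1],
    [0, 0, 0, -10.1, 0, 0, 1],
    [0, 0, 0, -10.1, 0, 0, 1],
    [0, 0, 0, -10, 0, 0, 1],
    [0, 0, 0, -10, 0, 0, 1],
    [0, 0, 0, 0, 0, 0, 1],
  ],
)

```text
time_s: 1.2
eef_pos: [0.2238, -0.5295, 0.2421]
eef_rot: [0.514, 0.485, 0.514, -0.485]
wrist_force: [0.2, -0.7, -0.0]
opening: 1.001
```

```bash
cat >> h.py <<'E'
def go(x,y,z):
    o=ctrl.get_obs(); M=R.from_quat(np.roll(o['eef_rot'],-1)).as_matrix()
    print('t',round(o['time_s'],2),'tcp',o['eef_pos'].round(4),'tooly',M[:,1].round(3),'toolx',M[:,0].round(3),'open',round(float(o['opening']),3),'F',np.round(o['wrist_force'],1),'q',np.round(o['q'],2))
    print('tool shift',(M.T@(np.array([x,y,z])-o['eef_pos'])).round(4))
E
python3 - <<'E'
from h import *
go(.444,-.375,.242)
E
```

```text
t 1.2 tcp [ 0.2238 -0.5295  0.2421] tooly [ 0.998  0.058 -0.   ] toolx [-0.  0. -1.] open 1.001 F [ 0.2 -0.7 -0. ] q [-1.38  0.18  1.61  0.    1.35 -1.44]
tool shift [ 1.000e-04  2.288e-01 -1.415e-01]
```

Request:
drive_tool(
  increments=[
    [0, 0.046, -0.028, 0, 0, 0, 1],
    [0, 0.046, -0.028, 0, 0, 0, 1],
    [0, 0.046, -0.028, 0, 0, 0, 1],
    [0, 0.046, -0.028, 0, 0, 0, 1],
    [0, 0.045, -0.0295, 0, 0, 0, 1],
    [0, 0, 0, 0, 0, 0, 1],
    [0, 0, 0, 0, 0, 0, 1],
  ],
)

```text
time_s: 2.08
eef_pos: [0.4438, -0.3748, 0.2421]
eef_rot: [0.514, 0.485, 0.514, -0.485]
wrist_force: [0.2, 0.3, 0.1]
opening: 1.002
```

```bash
cat >> h.py <<'E'
def look(n,pts=()):
    o=ctrl.get_obs(); M=np.eye(4); M[:3,:3]=R.from_quat(np.roll(o['eef_rot'],-1)).as_matrix(); M[:3,3]=o['eef_pos']
    c=camera('wrist'); c['world_from_camera']=M@c['hand_eye']; save(c,n); return c
E
python3 - <<'E'
from h import *
go(.444,-.375,.242)
c=look('pics/w1.png'); print(c['world_from_camera'].round(3))
E
```

```text
t 2.08 tcp [ 0.4438 -0.3748  0.2421] tooly [ 0.998  0.058 -0.001] toolx [-0.001 -0.    -1.   ] open 1.002 F [0.2 0.3 0.1] q [-0.91  0.19  1.59 -0.    1.36 -0.96]
tool shift [0.0001 0.0002 0.0002]
[[ 0.998  0.056  0.017  0.44 ]
 [ 0.058 -0.951 -0.304 -0.297]
 [-0.001  0.305 -0.952  0.375]
 [ 0.     0.     0.     1.   ]]
```

View pics/w1.png

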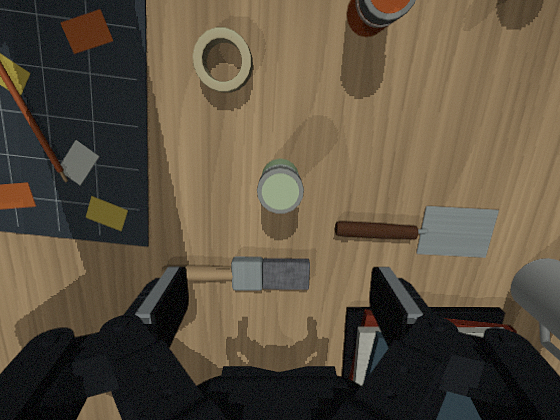

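Run:
```python
from h import *
c=look('pics/w1b.png')
print(onplane(c,280.5,190,.072),c['depth'][190,280], pt(c,280,190))
```

```text
[ 0.44573492 -0.37485962  0.072     ] 0.30854765 [ 0.44518221 -0.37410108  0.07509482]
```

Request:
drive_tool(
  increments=[
    [0.05, 0.001, 0, 0, 0, 0, 1],
    [0.05, 0, 0, 0, 0, 0, 1],
    [0.05, 0, 0, 0, 0, 0, 1],
    [0.037, 0, 0, 0, 0, 0, 1],
    [0, 0, 0, 0, 0, 0, 0.3],
    [0, 0, 0, 0, 0, 0, 0],
    [0, 0, 0, 0, 0, 0, -0.5],
    [0, 0, 0, 0, 0, 0, -1],
    [0, 0, 0, 0, 0, 0, -1],
  ],
)

```text
time_s: 3.3
eef_pos: [0.4459, -0.3764, 0.0577]
eef_rot: [0.516, 0.485, 0.513, -0.485]
wrist_force: [-1.4, -0.1, 6.5]
opening: 0.529
```

Run:
```python
from h import *
go(.445,-.375,.055)
c=look('pics/w2.png')
```

```text
t 3.3 tcp [ 0.4459 -0.3764  0.0577] tooly [0.998 0.059 0.002] toolx [ 0.002 -0.004 -1.   ] open 0.529 F [-1.4 -0.1  6.5] q [-0.9   0.43  1.71 -0.    1.   -0.96]
tool shift [ 0.0026 -0.0009 -0.0014]
```

View pics/w2.png

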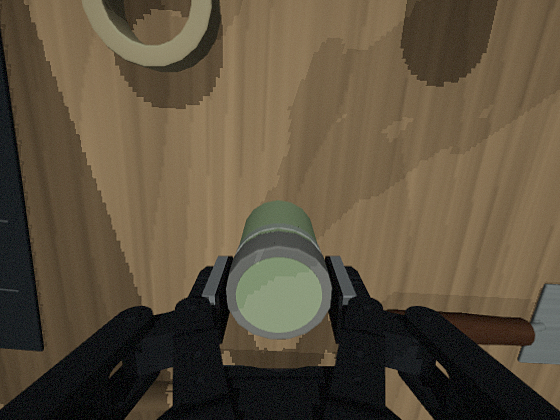

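Request:
drive_tool(
  increments=[
    [-0.015, 0, 0, 0, 0, 0, -1],
    [-0.03, 0, 0, 0, 0, 0, -1],
    [-0.05, 0, 0, 0, 0, 0, -1],
    [-0.05, 0, 0, 0, 0, 0, -1],
    [0, 0.01, -0.02, 0, 0, 0, -1],
    [0, 0.0245, -0.0535, 0, 0, 0, -1],
    [0, 0.0245, -0.0535, 0, 0, 0, -1],
    [0, 0.0245, -0.0535, 0, 0, 0, -1],
    [0, 0.0245, -0.0535, 0, 0, 0, -1],
    [0, 0.0245, -0.0535, 0, 0, 0, -1],
  ],
)

```text
time_s: 4.6
eef_pos: [0.5598, -0.0769, 0.1996]
eef_rot: [0.514, 0.485, 0.515, -0.485]
wrist_force: [0.4, -0.1, 0.4]
opening: 0.528
```

Request:
drive_tool(
  increments=[
    [0, 0.0245, -0.0535, 0, 0, 0, -1],
    [0, 0.0245, -0.0535, 0, 0, 0, -1],
    [0, 0.0245, -0.0535, 0, 0, 0, -1],
    [0, 0.024, -0.052, 0, 0, 0, -1],
    [0, 0.014, -0.034, 0, 0, 0, -1],
    [0, 0, 0, 0, 0, 0, -1],
    [0, 0, 0, 0, 0, 0, -1],
  ],
)

```text
time_s: 5.48
eef_pos: [0.6558, 0.173, 0.1993]
eef_rot: [0.514, 0.484, 0.515, -0.485]
wrist_force: [-0.1, -0.5, -1.1]
opening: 0.536
```

Run:
```python
from h import *
go(.657,.174,.200)
c=look('pics/w3.png')
```

```text
t 5.47 tcp [0.6558 0.173  0.1993] tooly [ 0.998  0.06  -0.002] toolx [-0.002 -0.    -1.   ] open 0.536 F [-0.1 -0.5 -1.1] q [ 0.08  0.44  1.36 -0.    1.34  0.02]
tool shift [-0.0007  0.0013 -0.0009]
```

View pics/w3.png

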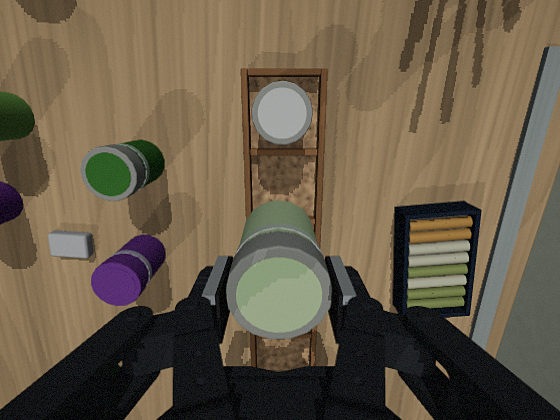

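Run:
```python
from h import *
c=look('pics/w3b.png')
a=cv2.imread('pics/w3b.png'); cv2.imwrite('pics/w3z.png',cv2.resize(a[60:230,210:360],None,fx=3.5,fy=3.5,interpolation=cv2.INTER_CUBIC))
```

```text
(no output)
```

View pics/w3z.png

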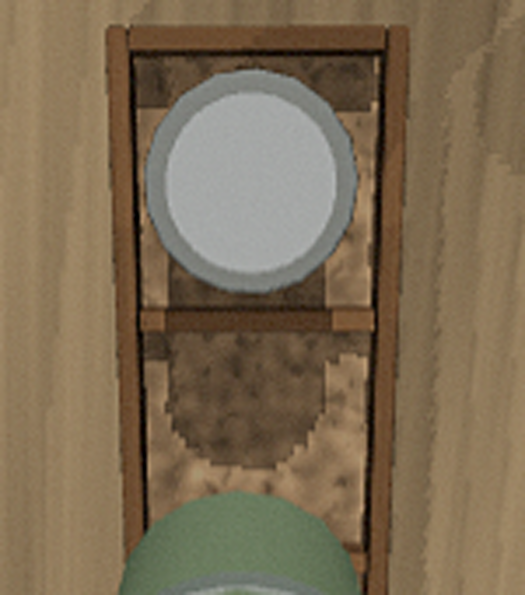

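Run:
```python
from h import *
c=look('pics/w3c.png')
P=lambda x,y:((x+.5)/3.5-.5+210,(y+.5)/3.5-.5+60)
print('div',onplane(c,*P(257,320),.022))
co=[onplane(c,*P(*p),.026) for p in [(107,27),(408,27)]]; print(co, 'end centre',(co[0]+co[1])/2)
r=[onplane(c,*P(*p),.026) for p in [(118,310),(400,310)]]; print(r,(r[0]+r[1])/2)
print('white',onplane(c,*P(251,180),.082))
print('held lid',onplane(c,279,288,.21-.067+.072),pt(c,279,288))
```

```text
div [0.65873308 0.20971679 0.022     ]
[array([0.61575464, 0.28185411, 0.026     ]), array([0.69241738, 0.2863418 , 0.026     ])] end centre [0.65408601 0.28409796 0.026     ]
[array([0.62025341, 0.21068539, 0.026     ]), array([0.69778555, 0.21525878, 0.026     ])] [0.65901948 0.21297208 0.026     ]
white [0.65431157 0.24736668 0.082     ]
held lid [0.6567487  0.17646876 0.215     ] [0.65673806 0.17664915 0.21529043]
```

Request:
drive_tool(
  increments=[
    [0.04, 0.003, 0, 0, 0, 0, -1],
    [0.04, 0, 0, 0, 0, 0, -1],
    [0.03, 0, 0, 0, 0, 0, -1],
    [0.012, 0, 0, 0, 0, 0, -1],
    [0.004, 0, 0, 0, 0, 0, -1],
    [0, 0, 0, 0, 0, 0, -1],
    [0, 0, 0, 0, 0, 0, -1],
  ],
)

```text
time_s: 6.5
eef_pos: [0.6609, 0.173, 0.076]
eef_rot: [0.515, 0.486, 0.514, -0.484]
wrist_force: [0.6, -0.0, -1.9]
opening: 0.529
```

Request:
drive_tool(
  increments=[
    [0.003, 0, 0, 0, 0, 0, -1],
    [0, 0, 0, 0, 0, 0, -1],
  ],
)

```text
time_s: 6.75
eef_pos: [0.6598, 0.173, 0.0713]
eef_rot: [0.515, 0.485, 0.515, -0.485]
wrist_force: [-0.2, 0.2, -1.3]
opening: 0.527
```

Request:
drive_tool(
  increments=[
    [0.001, 0, 0, 0, 0, 0, -1],
    [0, 0, 0, 0, 0, 0, -1],
    [0, 0, 0, 0, 0, 0, -1],
  ],
)

```text
time_s: 7.12
eef_pos: [0.6598, 0.173, 0.0703]
eef_rot: [0.515, 0.485, 0.515, -0.485]
wrist_force: [-1.0, 0.5, -1.5]
opening: 0.532
```

Request:
drive_tool(
  increments=[
    [0.001, 0, 0, 0, 0, 0, -1],
    [0, 0, 0, 0, 0, 0, -1],
  ],
)

```text
time_s: 7.38
eef_pos: [0.6597, 0.173, 0.0691]
eef_rot: [0.515, 0.485, 0.515, -0.485]
wrist_force: [0.2, -1.3, -0.6]
opening: 0.533
```

Request:
drive_tool(
  increments=[
    [0.001, 0, 0, 0, 0, 0, -1],
    [0, 0, 0, 0, 0, 0, -1],
  ],
)

```text
time_s: 7.62
eef_pos: [0.6598, 0.173, 0.0682]
eef_rot: [0.515, 0.485, 0.515, -0.485]
wrist_force: [0.1, 0.2, -1.1]
opening: 0.529
```

Request:
drive_tool(
  increments=[
    [0.001, 0, 0, 0, 0, 0, -1],
    [0, 0, 0, 0, 0, 0, -1],
  ],
)

```text
time_s: 7.88
eef_pos: [0.66, 0.173, 0.0678]
eef_rot: [0.515, 0.485, 0.515, -0.485]
wrist_force: [-1.5, 0.2, 2.5]
opening: 0.531
```

Request:
drive_tool(
  increments=[
    [0.001, 0, 0, 0, 0, 0, -1],
    [0, 0, 0, 0, 0, 0, -1],
  ],
)

```text
time_s: 8.12
eef_pos: [0.66, 0.1731, 0.0677]
eef_rot: [0.515, 0.485, 0.515, -0.485]
wrist_force: [-5.5, -0.2, 8.6]
opening: 0.528
```

Request:
drive_tool(
  increments=[
    [0.001, 0, 0, 0, 0, 0, -1],
    [0, 0, 0, 0, 0, 0, -1],
  ],
)

```text
time_s: 8.38
eef_pos: [0.66, 0.1732, 0.0677]
eef_rot: [0.515, 0.485, 0.515, -0.485]
wrist_force: [-7.5, -0.6, 13.9]
opening: 0.528
```

Request:
drive_tool(
  increments=[
    [-0.0015, 0, 0, 0, 0, 0, -1],
    [0, 0, 0, 0, 0, 0, -0.2],
    [0, 0, 0, 0, 0, 0, 0.3],
    [0, 0, 0, 0, 0, 0, 0.7],
    [0, 0, 0, 0, 0, 0, 1],
    [0, 0, 0, 0, 0, 0, 1],
    [0, 0, 0, 0, 0, 0, 1],
  ],
)

```text
time_s: 9.25
eef_pos: [0.6598, 0.173, 0.0667]
eef_rot: [0.515, 0.485, 0.515, -0.485]
wrist_force: [-0.4, 1.3, 0.2]
opening: 1.003
```

Request:
drive_tool(
  increments=[
    [-0.03, 0, 0, 0, 0, 0, 1],
    [-0.05, 0, 0, 0, 0, 0, 1],
    [-0.05, 0, 0, 0, 0, 0, 1],
    [0, 0, 0, 0, 0, 0, 1],
    [0, 0, 0, 0, 0, 0, 1],
  ],
)

```text
time_s: 9.88
eef_pos: [0.6596, 0.173, 0.1966]
eef_rot: [0.515, 0.485, 0.515, -0.485]
wrist_force: [0.2, -0.4, -0.6]
opening: 0.997
```

Run:
```python
from h import *
go(.383,.227,.200)
c=look('pics/w4.png')
```

```text
t 9.88 tcp [0.6596 0.173  0.1966] tooly [ 0.998  0.059 -0.   ] toolx [-0. -0. -1.] open 0.997 F [ 0.2 -0.4 -0.6] q [ 0.08  0.45  1.35 -0.    1.34  0.02]
tool shift [-0.0034 -0.2729 -0.0704]
```

View pics/w4.png

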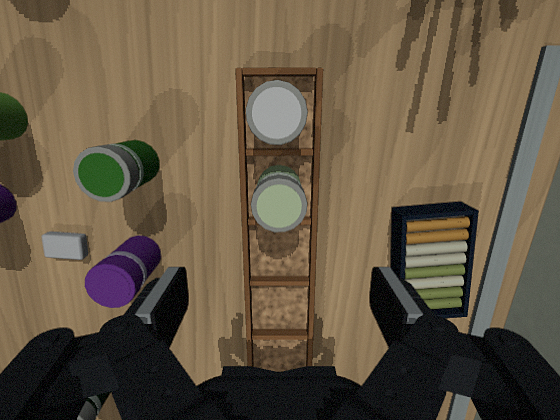

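Request:
drive_tool(
  increments=[
    [-0.003, -0.0545, -0.014, 0, 0, 0, 1],
    [0, -0.0545, -0.014, 0, 0, 0, 1],
    [0, -0.0545, -0.014, 0, 0, 0, 1],
    [0, -0.0545, -0.014, 0, 0, 0, 1],
    [0, -0.0545, -0.0145, 0, 0, 0, 1],
    [0, 0, 0, 0, 0, 0, 1],
    [0, 0, 0, 0, 0, 0, 1],
  ],
)

```text
time_s: 10.8
eef_pos: [0.3838, 0.2271, 0.1993]
eef_rot: [0.515, 0.485, 0.515, -0.485]
wrist_force: [0.4, -0.2, 0.3]
opening: 1.002
```

Run:
```python
from h import *
go(.383,.227,.200)
c=look('pics/w5.png')
```

```text
t 10.8 tcp [0.3838 0.2271 0.1993] tooly [ 0.998  0.06  -0.   ] toolx [-0. -0. -1.] open 1.002 F [ 0.4 -0.2  0.3] q [ 0.27 -0.07  1.96 -0.    1.25  0.21]
tool shift [-0.0007 -0.0008  0.0001]
```

View pics/w5.png

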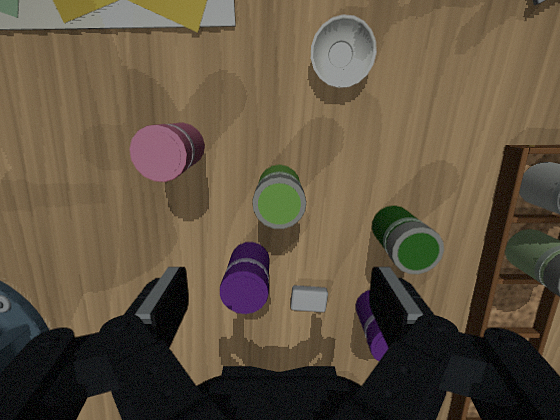

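Run:
```python
from h import *
c=look('pics/w5b.png')
for p in [(279.5,201),(158,152),(415,250),(245,291)]: print(onplane(c,*p,.072).round(4))
go(.383,.226,.055)
```

```text
[0.3857 0.2285 0.072 ]
[0.2837 0.2643 0.072 ]
[0.5109 0.1897 0.072 ]
[0.3584 0.1378 0.072 ]
t 10.9 tcp [0.3847 0.2269 0.1996] tooly [ 0.998  0.059 -0.   ] toolx [-0. -0. -1.] open 1.002 F [-0.4 -1.   0.7] q [ 0.27 -0.07  1.96 -0.    1.25  0.21]
tool shift [ 0.1446 -0.0017  0.0008]
```

Request:
drive_tool(
  increments=[
    [0.05, 0, -0.001, 0, 0, 0, 1],
    [0.05, 0, 0, 0, 0, 0, 1],
    [0.045, 0, 0, 0, 0, 0, 1],
    [0, 0, 0, 0, 0, 0, 1],
    [0, 0, 0, 0, 0, 0, 0.3],
    [0, 0, 0, 0, 0, 0, 0],
    [0, 0, 0, 0, 0, 0, -0.5],
    [0, 0, 0, 0, 0, 0, -1],
    [0, 0, 0, 0, 0, 0, -1],
  ],
)

```text
time_s: 12.02
eef_pos: [0.3854, 0.2287, 0.0571]
eef_rot: [0.516, 0.486, 0.514, -0.484]
wrist_force: [-0.9, -1.0, 6.7]
opening: 0.531
```

Run:
```python
from h import *
go(.663,.102,.200)
c=look('pics/w6.png')
```

```text
t 12.03 tcp [0.3854 0.2287 0.0571] tooly [0.998 0.06  0.004] toolx [ 0.004  0.001 -1.   ] open 0.531 F [-0.9 -1.   6.7] q [ 0.27  0.17  2.05 -0.    0.91  0.21]
tool shift [-0.1419  0.2702  0.143 ]
```

View pics/w6.png

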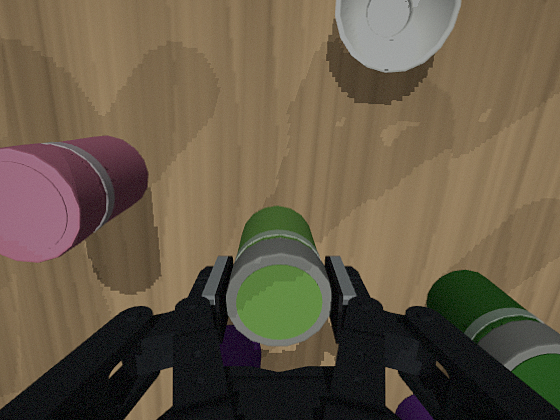

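Request:
drive_tool(
  increments=[
    [-0.015, 0, 0, 0, 0, 0, -1],
    [-0.03, 0, 0, 0, 0, 0, -1],
    [-0.05, 0, 0, 0, 0, 0, -1],
    [-0.05, 0, 0, 0, 0, 0, -1],
    [0, 0.02, 0.0105, 0, 0, 0, -1],
    [0, 0.045, 0.024, 0, 0, 0, -1],
    [0, 0.045, 0.024, 0, 0, 0, -1],
    [0, 0.045, 0.024, 0, 0, 0, -1],
    [0, 0.045, 0.024, 0, 0, 0, -1],
    [0, 0.045, 0.024, 0, 0, 0, -1],
  ],
)

```text
time_s: 13.32
eef_pos: [0.6372, 0.1111, 0.1995]
eef_rot: [0.514, 0.485, 0.515, -0.485]
wrist_force: [-0.7, -0.3, -1.1]
opening: 0.528
```

Request:
drive_tool(
  increments=[
    [0, 0.025, 0.0125, 0, 0, 0, -1],
    [0, 0, 0, 0, 0, 0, -1],
    [0, 0, 0, 0, 0, 0, -1],
  ],
)

```text
time_s: 13.7
eef_pos: [0.6607, 0.1015, 0.1992]
eef_rot: [0.514, 0.485, 0.515, -0.485]
wrist_force: [0.4, 1.1, -2.0]
opening: 0.534
```

Run:
```python
from h import *
go(.663,.102,.200)
c=look('pics/w7.png')
```

```text
t 13.7 tcp [0.6607 0.1015 0.1992] tooly [ 0.998  0.059 -0.002] toolx [-0.002  0.    -1.   ] open 0.534 F [ 0.4  1.1 -2. ] q [-0.02  0.42  1.39  0.    1.33 -0.08]
tool shift [-0.0008  0.0023 -0.0004]
```

View pics/w7.png

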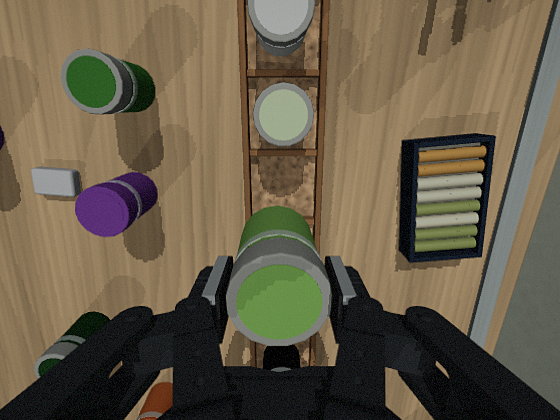

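Request:
drive_tool(
  increments=[
    [0.04, 0.002, 0, 0, 0, 0, -1],
    [0.04, 0, 0, 0, 0, 0, -1],
    [0.03, 0, 0, 0, 0, 0, -1],
    [0.012, 0, 0, 0, 0, 0, -1],
    [0.004, 0, 0, 0, 0, 0, -1],
    [0.002, 0, 0, 0, 0, 0, -1],
    [0.001, 0, 0, 0, 0, 0, -1],
    [0.001, 0, 0, 0, 0, 0, -1],
    [0, 0, 0, 0, 0, 0, -1],
    [0, 0, 0, 0, 0, 0, -1],
  ],
)

```text
time_s: 15.0
eef_pos: [0.6637, 0.1015, 0.07]
eef_rot: [0.515, 0.485, 0.515, -0.485]
wrist_force: [0.6, 0.3, -1.1]
opening: 0.53
```

Request:
drive_tool(
  increments=[
    [0.001, 0, 0, 0, 0, 0, -1],
    [0, 0, 0, 0, 0, 0, -1],
  ],
)

```text
time_s: 15.25
eef_pos: [0.6635, 0.1015, 0.0686]
eef_rot: [0.515, 0.485, 0.515, -0.485]
wrist_force: [0.2, 0.1, -0.3]
opening: 0.532
```

Request:
drive_tool(
  increments=[
    [0.001, 0, 0, 0, 0, 0, -1],
    [0, 0, 0, 0, 0, 0, -1],
  ],
)

```text
time_s: 15.5
eef_pos: [0.6635, 0.1016, 0.0677]
eef_rot: [0.515, 0.485, 0.515, -0.485]
wrist_force: [-0.2, 0.3, -0.7]
opening: 0.531
```

Request:
drive_tool(
  increments=[
    [0.001, 0, 0, 0, 0, 0, -1],
    [0, 0, 0, 0, 0, 0, -1],
  ],
)

```text
time_s: 15.75
eef_pos: [0.6637, 0.1016, 0.0673]
eef_rot: [0.515, 0.485, 0.515, -0.485]
wrist_force: [-2.4, 0.3, 3.4]
opening: 0.53
```

Request:
drive_tool(
  increments=[
    [0.001, 0, 0, 0, 0, 0, -1],
    [0, 0, 0, 0, 0, 0, -1],
  ],
)

```text
time_s: 16.0
eef_pos: [0.6637, 0.1016, 0.0672]
eef_rot: [0.515, 0.485, 0.515, -0.485]
wrist_force: [-5.0, -0.3, 9.0]
opening: 0.536
```

Request:
drive_tool(
  increments=[
    [-0.001, 0, 0, 0, 0, 0, -1],
    [0, 0, 0, 0, 0, 0, -0.2],
    [0, 0, 0, 0, 0, 0, 0.3],
    [0, 0, 0, 0, 0, 0, 0.7],
    [0, 0, 0, 0, 0, 0, 1],
    [0, 0, 0, 0, 0, 0, 1],
    [-0.03, 0, 0, 0, 0, 0, 1],
    [-0.05, 0, 0, 0, 0, 0, 1],
    [-0.05, 0, 0, 0, 0, 0, 1],
    [0, 0, 0, 0, 0, 0, 1],
  ],
)

```text
time_s: 17.25
eef_pos: [0.6669, 0.1016, 0.203]
eef_rot: [0.517, 0.487, 0.512, -0.482]
wrist_force: [0.5, -0.7, -0.3]
opening: 1.002
```

Run:
```python
from h import *
go(.511,.190,.200)
c=look('pics/w8.png')
```

```text
t 17.25 tcp [0.6669 0.1016 0.203 ] tooly [0.998 0.06  0.01 ] toolx [ 0.011 -0.    -1.   ] open 1.002 F [ 0.5 -0.7 -0.3] q [-0.02  0.42  1.38  0.    1.33 -0.08]
tool shift [ 0.0014 -0.1503 -0.0975]
```

View pics/w8.png

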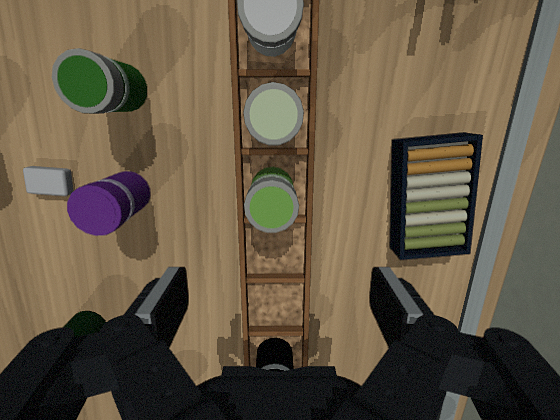

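Request:
drive_tool(
  increments=[
    [0, -0.0365, -0.0245, 0, 0, 0, 1],
    [0, -0.0365, -0.0245, 0, 0, 0, 1],
    [0, -0.037, -0.0245, 0, 0, 0, 1],
    [0, -0.037, -0.024, 0, 0, 0, 1],
    [0, 0, 0, 0, 0, 0, 1],
    [0, 0, 0, 0, 0, 0, 1],
    [0, 0, 0, 0, 0, 0, 1],
  ],
)

```text
time_s: 18.18
eef_pos: [0.5118, 0.1896, 0.1963]
eef_rot: [0.514, 0.485, 0.514, -0.485]
wrist_force: [0.5, 0.6, -0.6]
opening: 1.0
```

Run:
```python
from h import *
go(.511,.190,.055)
c=look('pics/w9.png')
```

```text
t 18.18 tcp [0.5118 0.1896 0.1963] tooly [ 0.998  0.058 -0.   ] toolx [-0. -0. -1.] open 1.0 F [ 0.5  0.6 -0.6] q [ 0.14  0.16  1.73 -0.    1.25  0.08]
tool shift [ 0.1413 -0.0007 -0.0005]
```

View pics/w9.png

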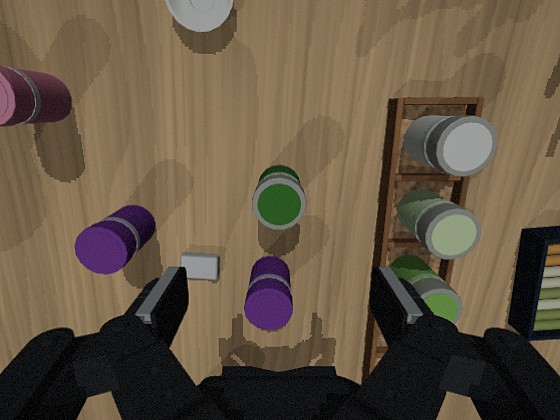

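Request:
drive_tool(
  increments=[
    [0.05, 0, 0, 0, 0, 0, 1],
    [0.05, 0, 0, 0, 0, 0, 1],
    [0.0415, 0, 0, 0, 0, 0, 1],
    [0, 0, 0, 0, 0, 0, 1],
    [0, 0, 0, 0, 0, 0, 0.3],
    [0, 0, 0, 0, 0, 0, 0],
    [0, 0, 0, 0, 0, 0, -0.5],
    [0, 0, 0, 0, 0, 0, -1],
    [0, 0, 0, 0, 0, 0, -1],
  ],
)

```text
time_s: 19.35
eef_pos: [0.5128, 0.1904, 0.0578]
eef_rot: [0.516, 0.486, 0.514, -0.484]
wrist_force: [-1.8, -0.3, 5.6]
opening: 0.529
```

Run:
```python
from h import *
go(.667,.030,.200)
c=look('pics/w10.png')
```

```text
t 19.35 tcp [0.5128 0.1904 0.0578] tooly [0.998 0.06  0.004] toolx [ 0.004  0.    -1.   ] open 0.529 F [-1.8 -0.3  5.6] q [ 0.14  0.36  1.8  -0.    0.97  0.08]
tool shift [-0.1416  0.1449  0.1693]
```

View pics/w10.png

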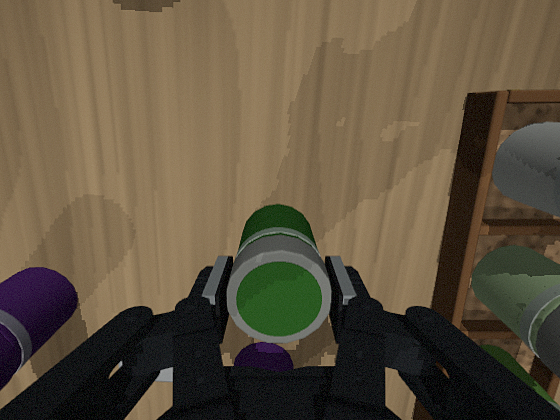

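Request:
drive_tool(
  increments=[
    [-0.015, 0, 0, 0, 0, 0, -1],
    [-0.03, 0, 0, 0, 0, 0, -1],
    [-0.05, 0, 0, 0, 0, 0, -1],
    [-0.05, 0, 0, 0, 0, 0, -1],
    [0, 0.0145, 0.017, 0, 0, 0, -1],
    [0, 0.029, 0.034, 0, 0, 0, -1],
    [0, 0.029, 0.034, 0, 0, 0, -1],
    [0, 0.029, 0.034, 0, 0, 0, -1],
    [0, 0.029, 0.034, 0, 0, 0, -1],
    [0, 0.0165, 0.016, 0, 0, 0, -1],
  ],
)

```text
time_s: 20.65
eef_pos: [0.6688, 0.0274, 0.1996]
eef_rot: [0.514, 0.485, 0.514, -0.486]
wrist_force: [-0.5, 0.0, -0.0]
opening: 0.532
```

Request:
drive_tool(
  increments=[
    [0, 0, 0, 0, 0, 0, -1],
    [0, 0, 0, 0, 0, 0, -1],
    [0, 0, 0, 0, 0, 0, -1],
  ],
)

```text
time_s: 21.02
eef_pos: [0.6671, 0.0311, 0.2002]
eef_rot: [0.515, 0.485, 0.515, -0.485]
wrist_force: [0.5, -0.1, -0.9]
opening: 0.528
```

Run:
```python
from h import *
go(.667,.030,.069)
c=look('pics/w11.png')
```

```text
t 21.02 tcp [0.6671 0.0311 0.2002] tooly [ 0.998  0.06  -0.001] toolx [-0.001  0.    -1.   ] open 0.528 F [ 0.5 -0.1 -0.9] q [-0.13  0.42  1.39  0.    1.33 -0.19]
tool shift [ 1.312e-01 -1.000e-04  1.100e-03]
```

View pics/w11.png

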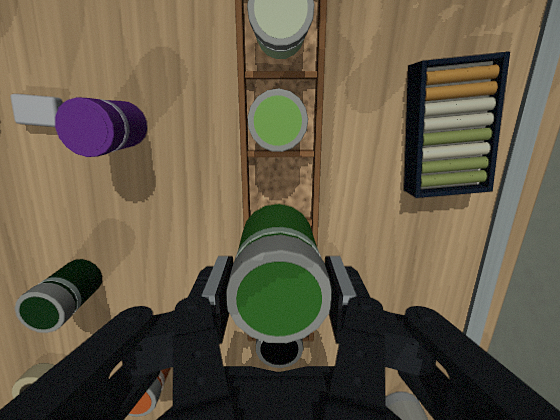

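Request:
drive_tool(
  increments=[
    [0.04, 0, 0.001, 0, 0, 0, -1],
    [0.04, 0, 0, 0, 0, 0, -1],
    [0.03, 0, 0, 0, 0, 0, -1],
    [0.012, 0, 0, 0, 0, 0, -1],
    [0.004, 0, 0, 0, 0, 0, -1],
    [0.002, 0, 0, 0, 0, 0, -1],
    [0.001, 0, 0, 0, 0, 0, -1],
    [0.001, 0, 0, 0, 0, 0, -1],
    [0, 0, 0, 0, 0, 0, -1],
    [0, 0, 0, 0, 0, 0, -1],
  ],
)

```text
time_s: 22.32
eef_pos: [0.668, 0.0292, 0.0704]
eef_rot: [0.515, 0.485, 0.515, -0.485]
wrist_force: [0.2, -0.5, -1.3]
opening: 0.53
```

Request:
drive_tool(
  increments=[
    [0.001, 0, 0, 0, 0, 0, -1],
    [0, 0, 0, 0, 0, 0, -1],
  ],
)

```text
time_s: 22.58
eef_pos: [0.6678, 0.0292, 0.0691]
eef_rot: [0.515, 0.485, 0.515, -0.485]
wrist_force: [0.7, 0.4, -1.2]
opening: 0.526
```

Request:
drive_tool(
  increments=[
    [0.001, 0, 0, 0, 0, 0, -1],
    [0, 0, 0, 0, 0, 0, -1],
  ],
)

```text
time_s: 22.82
eef_pos: [0.6679, 0.0292, 0.0682]
eef_rot: [0.515, 0.485, 0.515, -0.485]
wrist_force: [0.1, 0.6, -2.0]
opening: 0.53
```

Request:
drive_tool(
  increments=[
    [0.001, 0, 0, 0, 0, 0, -1],
    [0, 0, 0, 0, 0, 0, -1],
  ],
)

```text
time_s: 23.08
eef_pos: [0.668, 0.0292, 0.068]
eef_rot: [0.515, 0.485, 0.515, -0.485]
wrist_force: [-2.3, -0.4, 5.0]
opening: 0.53
```

Contact at the expected height; release and back off.

Request:
drive_tool(
  increments=[
    [0, 0, 0, 0, 0, 0, -1],
    [0, 0, 0, 0, 0, 0, -0.2],
    [0, 0, 0, 0, 0, 0, 0.3],
    [0, 0, 0, 0, 0, 0, 0.7],
    [0, 0, 0, 0, 0, 0, 1],
    [0, 0, 0, 0, 0, 0, 1],
    [-0.03, 0, 0, 0, 0, 0, 1],
    [-0.05, 0, 0, 0, 0, 0, 1],
    [-0.05, 0, 0, 0, 0, 0, 1],
    [0, 0, 0, 0, 0, 0, 1],
  ],
)

```text
time_s: 24.32
eef_pos: [0.6711, 0.0289, 0.2035]
eef_rot: [0.518, 0.487, 0.512, -0.483]
wrist_force: [-0.1, 0.1, 0.4]
opening: 1.001
```

Run:
```python
from h import *
go(.443,-.0925,.200)
c=look('pics/w12.png')
```

```text
t 24.32 tcp [0.6711 0.0289 0.2035] tooly [0.998 0.06  0.01 ] toolx [ 0.01  -0.001 -1.   ] open 1.001 F [-0.1  0.1  0.4] q [-0.13  0.42  1.39  0.    1.33 -0.19]
tool shift [ 0.0013 -0.235   0.1076]
```

View pics/w12.png

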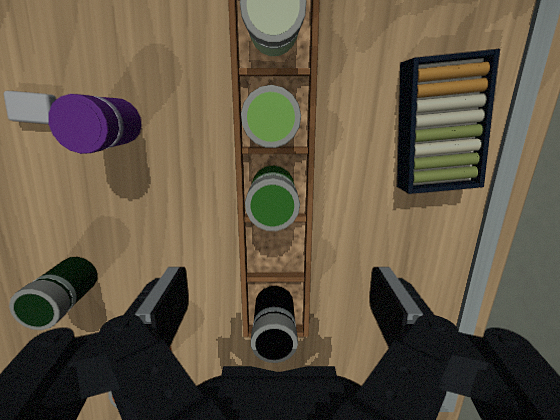

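Request:
drive_tool(
  increments=[
    [0, -0.0465, 0.0215, 0, 0, 0, 1],
    [0, -0.0465, 0.0215, 0, 0, 0, 1],
    [0, -0.0465, 0.0215, 0, 0, 0, 1],
    [0, -0.0465, 0.0215, 0, 0, 0, 1],
    [0, -0.046, 0.0215, 0, 0, 0, 1],
    [0, 0, 0, 0, 0, 0, 1],
    [0, 0, 0, 0, 0, 0, 1],
    [0, 0, 0, 0, 0, 0, 1],
  ],
)

```text
time_s: 25.38
eef_pos: [0.4433, -0.0915, 0.197]
eef_rot: [0.515, 0.485, 0.515, -0.485]
wrist_force: [0.6, 0.2, -0.4]
opening: 1.002
```

Run:
```python
from h import *
go(.443,-.0925,.055)
c=look('pics/w13.png')
```

```text
t 25.38 tcp [ 0.4433 -0.0915  0.197 ] tooly [ 0.998  0.06  -0.   ] toolx [-0.  0. -1.] open 1.002 F [ 0.6  0.2 -0.4] q [-0.47 -0.05  1.95  0.    1.24 -0.53]
tool shift [ 0.142  -0.0004  0.0011]
```

View pics/w13.png

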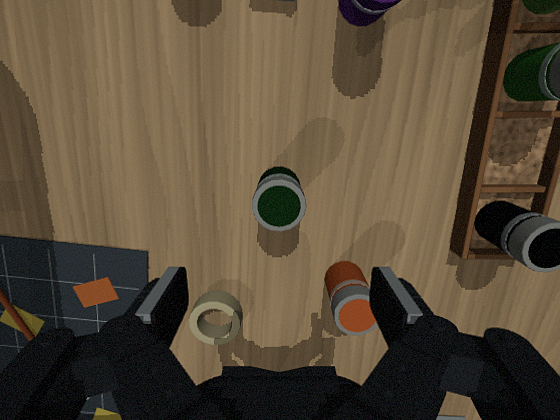

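Request:
drive_tool(
  increments=[
    [0.05, 0, 0, 0, 0, 0, 1],
    [0.05, 0, 0, 0, 0, 0, 1],
    [0.042, 0, 0, 0, 0, 0, 1],
    [0, 0, 0, 0, 0, 0, 1],
    [0, 0, 0, 0, 0, 0, 0.3],
    [0, 0, 0, 0, 0, 0, 0],
    [0, 0, 0, 0, 0, 0, -0.5],
    [0, 0, 0, 0, 0, 0, -1],
    [0, 0, 0, 0, 0, 0, -1],
  ],
)

```text
time_s: 26.55
eef_pos: [0.4444, -0.0927, 0.0576]
eef_rot: [0.516, 0.485, 0.513, -0.484]
wrist_force: [-2.0, 0.7, 6.6]
opening: 0.532
```

Run:
```python
from h import *
go(.672,-.0425,.200)
c=look('pics/w14.png')
```

```text
t 26.55 tcp [ 0.4444 -0.0927  0.0576] tooly [0.998 0.06  0.004] toolx [ 0.004 -0.002 -1.   ] open 0.532 F [-2.   0.7  6.6] q [-0.47  0.18  2.04  0.    0.92 -0.53]
tool shift [-0.1416  0.2307 -0.0362]
```

View pics/w14.png

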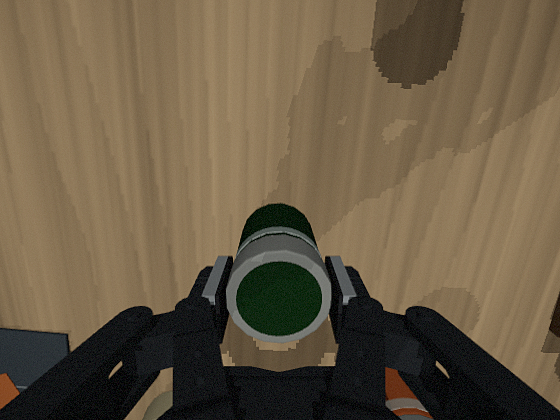

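Request:
drive_tool(
  increments=[
    [-0.015, 0, 0, 0, 0, 0, -1],
    [-0.03, 0, 0, 0, 0, 0, -1],
    [-0.05, 0, 0, 0, 0, 0, -1],
    [-0.05, 0, 0, 0, 0, 0, -1],
    [0, 0.022, -0.004, 0, 0, 0, -1],
    [0, 0.045, -0.007, 0, 0, 0, -1],
    [0, 0.045, -0.007, 0, 0, 0, -1],
    [0, 0.045, -0.007, 0, 0, 0, -1],
    [0, 0.045, -0.007, 0, 0, 0, -1],
    [0, 0.03, -0.005, 0, 0, 0, -1],
  ],
)

```text
time_s: 27.85
eef_pos: [0.6738, -0.0406, 0.2019]
eef_rot: [0.515, 0.485, 0.514, -0.484]
wrist_force: [0.5, -0.9, -1.2]
opening: 0.53
```

Request:
drive_tool(
  increments=[
    [0, 0, 0, 0, 0, 0, -1],
    [0, 0, 0, 0, 0, 0, -1],
    [0, 0, 0, 0, 0, 0, -1],
  ],
)

```text
time_s: 28.22
eef_pos: [0.6713, -0.0414, 0.2009]
eef_rot: [0.515, 0.485, 0.515, -0.485]
wrist_force: [0.5, 0.2, -1.0]
opening: 0.53
```

Run:
```python
from h import *
go(.672,-.0425,.069)
c=look('pics/w15.png')
```

```text
t 28.23 tcp [ 0.6713 -0.0414  0.2009] tooly [ 0.998  0.059 -0.   ] toolx [-0. -0. -1.] open 0.53 F [ 0.5  0.2 -1. ] q [-0.24  0.43  1.38 -0.    1.34 -0.3 ]
tool shift [0.1319 0.0007 0.0011]
```

View pics/w15.png

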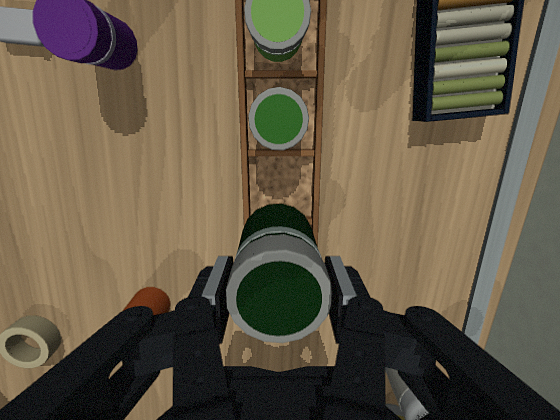

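Request:
drive_tool(
  increments=[
    [0.04, 0.001, 0.001, 0, 0, 0, -1],
    [0.04, 0, 0, 0, 0, 0, -1],
    [0.03, 0, 0, 0, 0, 0, -1],
    [0.012, 0, 0, 0, 0, 0, -1],
    [0.004, 0, 0, 0, 0, 0, -1],
    [0.002, 0, 0, 0, 0, 0, -1],
    [0.001, 0, 0, 0, 0, 0, -1],
    [0.001, 0, 0, 0, 0, 0, -1],
    [0, 0, 0, 0, 0, 0, -1],
    [0, 0, 0, 0, 0, 0, -1],
  ],
)

```text
time_s: 29.52
eef_pos: [0.6732, -0.0421, 0.0705]
eef_rot: [0.515, 0.485, 0.515, -0.485]
wrist_force: [0.1, 0.1, -1.8]
opening: 0.526
```

Request:
drive_tool(
  increments=[
    [0.001, 0, 0, 0, 0, 0, -1],
    [0, 0, 0, 0, 0, 0, -1],
  ],
)

```text
time_s: 29.78
eef_pos: [0.673, -0.0421, 0.0691]
eef_rot: [0.515, 0.485, 0.515, -0.485]
wrist_force: [-0.4, 0.0, -0.3]
opening: 0.528
```

Request:
drive_tool(
  increments=[
    [0.001, 0, 0, 0, 0, 0, -1],
    [0, 0, 0, 0, 0, 0, -1],
  ],
)

```text
time_s: 30.02
eef_pos: [0.6731, -0.0421, 0.0682]
eef_rot: [0.515, 0.485, 0.515, -0.485]
wrist_force: [-0.2, 0.0, -1.7]
opening: 0.527
```

Request:
drive_tool(
  increments=[
    [0.001, 0, 0, 0, 0, 0, -1],
    [0, 0, 0, 0, 0, 0, -1],
  ],
)

```text
time_s: 30.28
eef_pos: [0.6732, -0.0422, 0.0678]
eef_rot: [0.515, 0.485, 0.515, -0.485]
wrist_force: [-2.5, 1.5, 2.1]
opening: 0.536
```

Request:
drive_tool(
  increments=[
    [0.0005, 0, 0, 0, 0, 0, -1],
    [0, 0, 0, 0, 0, 0, -0.2],
    [0, 0, 0, 0, 0, 0, 0.3],
    [0, 0, 0, 0, 0, 0, 0.7],
    [0, 0, 0, 0, 0, 0, 1],
    [0, 0, 0, 0, 0, 0, 1],
    [-0.03, 0, 0, 0, 0, 0, 1],
    [-0.05, 0, 0, 0, 0, 0, 1],
    [-0.05, 0, 0, 0, 0, 0, 1],
    [0, 0, 0, 0, 0, 0, 1],
  ],
)

```text
time_s: 31.52
eef_pos: [0.6763, -0.0428, 0.203]
eef_rot: [0.518, 0.487, 0.511, -0.483]
wrist_force: [0.8, 0.4, -0.0]
opening: 1.001
```

Request:
drive_tool(
  increments=[
    [-0.04, -0.05, 0.02, 0, 0, 0, 1],
    [-0.04, -0.05, 0.02, 0, 0, 0, 1],
    [0, -0.06, 0.01, 0, 0, 0, 1],
    [0, -0.06, 0.01, 0, 0, 0, 1],
    [0, -0.05, 0.01, 0, 0, 0, 1],
    [0, 0, 0, 0, 0, 0, 1],
    [0, 0, 0, 0, 0, 0, 1],
  ],
)

```text
time_s: 32.4
eef_pos: [0.4148, -0.125, 0.2712]
eef_rot: [0.515, 0.485, 0.514, -0.485]
wrist_force: [0.3, 0.7, -0.6]
opening: 1.0
```

Run:
```python
from h import *
go(.4,-.1,.28)
c=camera('top'); save(c,'pics/t9.png'); 
a=cv2.imread('pics/t9.png'); cv2.imwrite('pics/t9z.png',cv2.resize(a[120:180,120:330],None,fx=3.7,fy=3.7,interpolation=cv2.INTER_CUBIC))
s=camera('scene'); save(s,'pics/s9.png'); a=cv2.imread('pics/s9.png'); cv2.imwrite('pics/s9z.png',cv2.resize(a[130:300,270:430],None,fx=3.5,fy=3.5,interpolation=cv2.INTER_CUBIC))
```

```text
t 32.4 tcp [ 0.4148 -0.125   0.2712] tooly [0.998 0.059 0.001] toolx [ 0.001  0.    -1.   ] open 1.0 F [ 0.3  0.7 -0.6] q [-0.57 -0.18  1.91  0.    1.41 -0.63]
tool shift [-0.0088 -0.0133 -0.0258]
```

View pics/t9z.png

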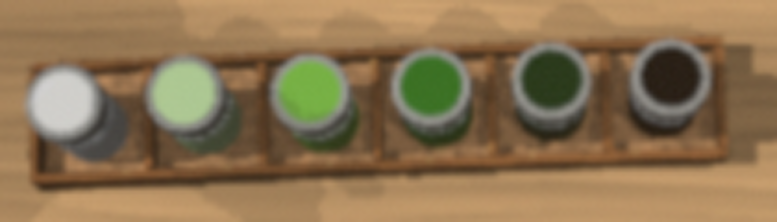

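View pics/s9z.png

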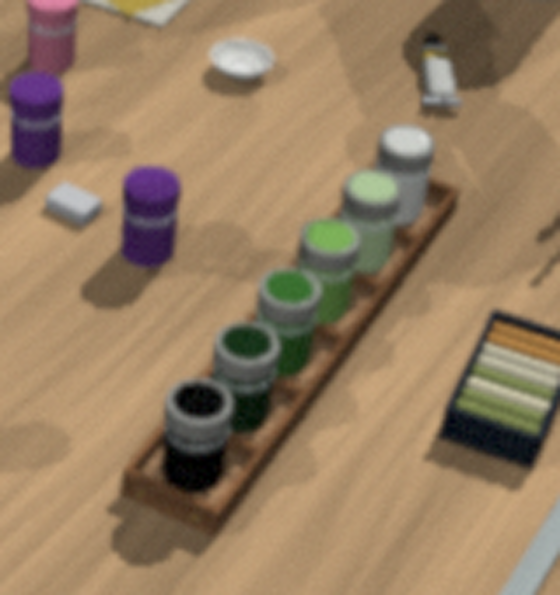

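Order is white, pale, light, mid, deep, black, all upright. Next, a numeric check of centring.

Run:
```python
from h import *
c=camera('top'); im=c['img']
ctr=np.array([.6642,.066]); u=np.array([-.0598,.9982])
for n,(x,y),k in [('white',(65,102),2.5),('pale',(185,92),1.5),('light',(310,90),.5),('mid',(431,84),-.5),('deep',(551,79),-1.5),('black',(670,74),-2.5)]:
    p=onplane(c,(x+.5)/3.7-.5+120,(y+.5)/3.7-.5+120,.082); print(n,p.round(4),((p[:2]-(ctr+.072*k*u))*1000).round(1))
```

```text
white [0.6515 0.2457 0.082 ] [-1.9  0. ]
pale [0.6587 0.174  0.082 ] [0.9 0.2]
light [0.6612 0.0998 0.082 ] [-0.8 -2.1]
mid [0.6664 0.0285 0.082 ] [ 0.  -1.6]
deep [ 0.6712 -0.0422  0.082 ] [ 0.5 -0.4]
black [ 0.6761 -0.1125  0.082 ] [1.2 1.2]
```

Run:
```python
from h import *
print(hand_in())
```

```text
the job is handed in; nothing more can be done
None
```

I moved the four green jars into the rack and handed the job in at about 32 s on the robot's clock. From left to right the row is white, pale, light, mid, deep, black.

- **Setting down:** I lowered each jar until I felt a light contact, 2 to 14 N at the wrist, at the floor height I expected. Only then did I release it.
- **Position:** the last top-camera check put every green jar within about 2.5 mm of its compartment centre; the limit is 14 mm.
- **End jars:** the white jar reads within 1 mm of its first measurement and the black jar within about 1.5 mm, which is inside measurement error.
- **Uprightness:** I judged this by eye in the scene and top pictures, and all six jars look upright. I did not measure the tilt angles.
- **Arm:** it is open and parked clear of everything.

One disagreement remained: the top and wrist cameras differed by 2 to 3 mm on where the rack is, about the stated calibration error. I used positions between the two. No check failed.

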